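# Lift the hot lid off the small pot with the lid lifter

## Task

The lid of the smaller of the two pots is hot. Pick up the free-standing lid lifter by its wooden handle, hook its tongue under the lid's loop handle, lift the lid off keeping it level, and lower it flat onto the wooden board, with all of the lid on the board. Then slide the lifter out of the loop and stand it upright on the bare worktop, without the gripper or arm ever touching the lid and leaving the large pot's lid on its pot.

Things in the scene. Friction and masses are not known exactly. Their poses are not given: they have to be found in the camera images.
- lid: SMALLER pot's lid: round, steel, 116 mm wide, loose, under 0.2 kg. Origin: centre of underside, 64 mm above worktop at start; z up. Domed top at 16 mm above origin. 7 mm bar loop stands in its y-z plane, its x axis passes through the loop, within 35 deg of world +x at start. Loop opening: z 16 to 52 mm, 53 mm wide, narrowing above z 36 to about 25 at the top; loop's top z 59. Pot fixed.
- lifter: Lid lifter, loose, 0.2 kg, stands upright; steel C open to its +x (at start within 25 deg of world +x). Origin: underside, below handle's middle. Tongue 14 mm wide, x -41 to +23, top z 8, lip at tip to z 14. Riser x -51 to -41. Foot x -62 to -30, 60 wide. Wooden handle: x -40 to 40, 16 wide, z 67 to 89; grip across y at its middle, z 78, so the lid hangs below. Its start spot stays free.
- board: Wooden board, fixed, bare, left of the pots: 200 mm (its x, within 10 deg of world x) by 300 mm (its y), 16 mm thick. Origin: centre of its underside, on the worktop.
- large_lid: LARGER pot's lid, to be left alone: loose, 150 mm wide, same loop handle. Origin: centre of its underside, 74 mm above the worktop at start; loop's top 133 mm above the worktop. The pots are fixed and stand side by side, about 0.2 m apart; either may be the left one.
Mind the look-alikes: they are no part of the job. Leave any blue look-alike of the lifter alone.

How it is judged:
On the way, in this order (a step that is already met when the one before it is completed fails the run):
1. the lid hangs level from the lifter, clear above its pot (height (world z) of lid above 0.08 m and contact force between lifter and lid above 0.3 N and angle between lid's own z axis and vertical below 0.2 rad), for 0.2 s.
2. the lid lies flat on the board with the lifter still in its loop (lowered, not dropped) (z of lid in the frame of board between 0.01 and 0.022 m and x of lid in the frame of board between -0.06 and 0.06 m and y of lid in the frame of board between -0.11 and 0.11 m and angle between lid's own z axis and vertical below 0.1 rad and horizontal distance between lid and lifter below 0.035 m and z of lifter in the frame of lid below 0.06 m), for 0.1 s.
At the end, for the whole second after the job is handed in: The small pot's lid lies flat (within 6 degrees) and still on the board, its centre within 60 mm of the board's centre along the short side and 110 mm along the long side; the lifter is out of the loop and stands upright (within 10 degrees) and still on the worktop itself (z of lid in the frame of board between 0.01 and 0.022 m and x of lid in the frame of board between -0.06 and 0.06 m and y of lid in the frame of board between -0.11 and 0.11 m and angle between lid's own z axis and vertical below 0.1 rad and linear speed of each of lid, lifter below 0.02 m/s and contact force between lifter and lid below 0.1 N and height (world z) of lifter below 0.008 m and angle between lifter's own z axis and vertical below 0.17 rad); the robot touches nothing.
It fails at once if the gripper or arm touches the hot lid (contact force between any of the fingers, the arm and lid above 0.5 N).
It fails at once if the lid tips more than 20 degrees (angle between lid's own z axis and vertical above 0.35 rad).
It fails at once if the large pot's lid is moved more than 20 mm (distance of large_lid from where it was at the start of the episode above 0.02 m).
It also fails if it takes over 72 s, if anything falls off the work surface, if the arm or the gripper's body presses on something with over 40 N, if the wrist force passes 120 N, or if a joint passes its speed limit or range.

## Robot

A 7-joint arm with a two-finger parallel gripper is mounted at the origin on a cart in front of the work surface, level with it; the furniture and walls round the work are solid. World frame = base frame: x ahead of the robot, y to its left, z up, the work surface at z = 0. Lengths are in m, angles in rad, forces in N, time in s.
With the tool pointing down it reaches from about 0.4 to 0.85 m from the base axis. Payload 4.4 kg.
Tool frame: the origin (TCP) lies on the centre line of the jaws, within the pads' length; the fingertips stand 8 mm ahead of it and the grasp point (between the pads) lies 11 mm behind it; z points along the fingers, y is the line along which they close (so a half turn about z gives the same grasp; the last joint's range is limited). The gripper opens to 94 mm and grips with 3 to 60 N. Pads are 16 mm wide; open, the fingers measure 119 mm over their backs; the gripper's body (75 mm by 177 mm) begins 78 mm behind the grasp point.
Start: joints at [1.117, 0.628, 0.038, 1.517, -0.027, 0.996, -0.02], TCP at [0.246, -0.602, 0.185] pointing down, gripper open.
Joint ranges: [-3.06, 3.06], [-0.37, 2.12], [-1.25, 1.32], [0.18, 2.47], [-1.1, 4.24], [0.23, 1.98], [-2.94, 2.94]. Speed limits (rad/s): [2.57, 2.57, 3.14, 3.14, 3.14, 3.14, 3.14].

## Interface

Orientations are given as a rotation vector (axis times angle).
In Python, from station import r gives the robot as it stands. The module is installed in compiled form; this text tells all that it offers.
- The arm moves only by the tool play_rows, never from a script. Its argument "motion" is a list of rows, each a list of 3 entries, a list of its own where there are three numbers: the shift along the tool's x, y, z scaled (see below), then the turn, a rotation vector about the tool's x, y, z scaled (see below), then the closure, from -1 (fully open) to 1 (shut). A call has 1 to 12 rows; each row shifts and turns the commanded pose from where the row before left it, along the tool's axes as they then stand; what a row does not reach is not made up. The controller multiplies each number of a shift by 15 cm and each number of a turn by 180 degrees. A row lasts 1/8 s, in which the tool goes at most 62.5 mm and 10.7 degrees, less where a joint would pass 70% of its speed; a pose out of reach is approached as far as the arm can. A call with a number of a shift or a turn outside -1 to 1 is refused whole. A call with a gripper value outside its range is refused whole. The fingers move at their own pace and stop on an object; "newtons" is the grip in N (left out, the last holds). Time passes only in rows, so rows that do not move let the fingers close. It gives the time, the measured TCP pose, the force, the opening and the grip force at its end, in the units of the state.
- r.get_state(): the state, without advancing time (a new reading comes with each control period).
- r.capture(name): name is "scene" or "top" or "wrist"; returns the picture (400x640x3 uint8, red, green, blue); there is no depth.
- r.camera_info(name): a dict with "fx", "fy", "cx", "cy" (pixels), "k1" (the pictures are not rectified: a ray, as slopes to the right and down, at radius r is drawn at 1 + k1 r^2 times it, then the intrinsics apply), "rvec" (rotation vector, rad) and "tvec" (3), from world to camera coordinates, as OpenCV has them. Camera axes: x right, y down, z forward; pixel columns grow to the right and rows downward; lengths in m; the calibration is good to about 2 mm. A picture is of the moment at which its call begins: read the wrist's pose just before it. camera_info takes no time and is no camera call; for the wrist camera it gives the pose at the moment of the call.
- r.sign_off(): hands the job in; it is judged then, once.
The state is a dict: "time_s": time; "q": joint angles; "joint_velocities": joint speeds; "effort": joint torques, N m; "eef_pos": TCP position; "orientation": TCP orientation; "contact_force": force on the tool from outside, world axes, zero at the start; "ft_torque": the same for the moment, N m; "grip_width": finger opening in m; "grip_force": force on a finger pad.
Only numpy, scipy, OpenCV 4.12 (cv2) and the standard library are available. Lean on these libraries where they do the work, as an engineer would, in place of code of your own. Each camera call takes 0.05 s, during which the arm holds its last target. There are 200 camera calls.

## Working session

There is one attempt and no reset: what is moved stays moved. The work goes in short steps, Python scripts to look and compute and a tool call to move; the robot and the scene stay as the last step left them, time stands still between calls to the robot, and variables do not carry over. Pictures are saved under pics/ and viewed, at most 10 in all, crops included, and the job is handed in when it is done.

Besides the shell and the picture viewer there is one more tool, called after "Emit:" in YAML: its name, and indented under it one key for each argument. play_rows: Moves the arm, as the interface text tells. Its arguments: {"type":"object","properties":{"motion":{"type":"array","items":{"type":"array"}},"newtons":{"type":"number"}},"required":["motion"]}

```bash
mkdir -p pics; python3 - <<'E'
from station import r
import cv2
s=r.get_state();print({k:s[k] for k in("time_s","eef_pos","orientation","grip_width","contact_force")})
for n in("scene","top"):
    cv2.imwrite(f"pics/{n}0.png",r.capture(n)[:,:,::-1]);print(n,r.camera_info(n))
E
```

```text
{'time_s': 0.0, 'eef_pos': array([ 0.24558328, -0.60107761,  0.18449087]), 'orientation': array([-3.08094352e+00, -6.05022266e-01,  5.93194180e-04]), 'grip_width': 0.09365061975929292, 'contact_force': array([-0.29351409, -0.38905842,  0.23700186])}
scene {'fx': 466.83755404552016, 'fy': 466.83755404552016, 'cx': 326.29607399918694, 'cy': 201.1131105257704, 'k1': -0.026568367965542693, 'rvec': array([ 0.85694745, -2.52582433,  1.11709419]), 'tvec': array([0.41749389, 0.24613111, 1.17301074])}
top {'fx': 372.5198689572425, 'fy': 372.5198689572425, 'cx': 312.5102256609329, 'cy': 200.4406096474483, 'k1': -0.01894373295427163, 'rvec': array([ 2.14017033, -2.20623959,  0.04720777]), 'tvec': array([0.04781445, 0.49917514, 1.17002065])}
```

View pics/scene0.png

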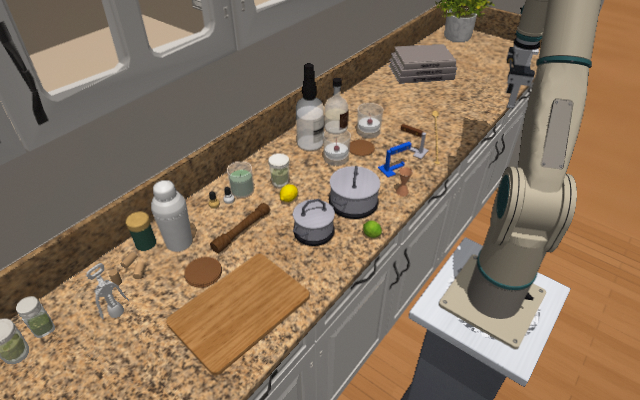

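View pics/top0.png

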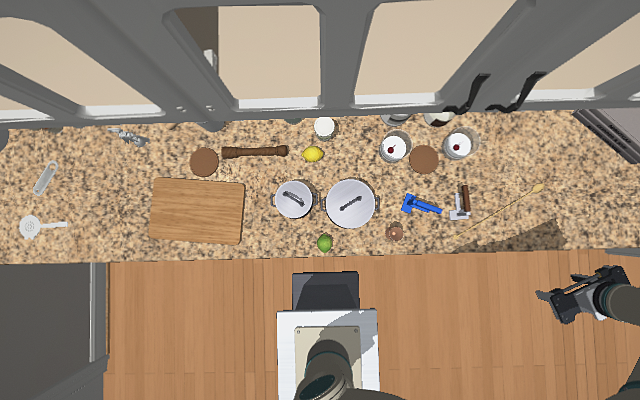

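The top view shows the steel lifter with its wooden handle near (464,200), foot at (460,215). The blue decoy is at (421,204), the small pot at (294,200) with the loop from (283,195) to (303,205), the large pot at (350,203), and the board's centre near (198,210).

```bash
cat > h.py <<'E'
import numpy as np,cv2
from station import r
from scipy.spatial.transform import Rotation as R
def rays(ci,px):
    K=np.array([[ci['fx'],0,ci['cx']],[0,ci['fy'],ci['cy']],[0,0,1]])
    u=cv2.undistortPoints(np.array(px,float).reshape(-1,1,2),K,np.array([ci['k1'],0,0,0.]))[:,0]
    Rw=R.from_rotvec(ci['rvec']).as_matrix()
    return -Rw.T@ci['tvec'],np.c_[u,np.ones(len(u))]@Rw
def plane(ci,px,z):
    o,d=rays(ci,px); return o+d*((z-o[2])/d[:,2])[:,None]
def rel(pos,rot=None):
    """rows' numbers to reach pos/rot from now"""
    s=r.get_state();T=R.from_rotvec(s['orientation'])
    dp=T.inv().apply(np.array(pos)-s['eef_pos'])
    t=(T.inv()*rot).as_rotvec() if rot is not None else np.zeros(3)
    return dp/.15,t/np.pi
E
python3 - <<'E'
from h import *
np.set_printoptions(precision=3,suppress=True)
ci=r.camera_info('top');im=cv2.imread('pics/top0.png')
hsv=cv2.cvtColor(im,cv2.COLOR_BGR2HSV)
def box(m,x0,x1,y0,y1):
    k=np.zeros_like(m);k[y0:y1,x0:x1]=m[y0:y1,x0:x1]
    c=max(cv2.findContours(k,0,2)[0],key=cv2.contourArea);return cv2.minAreaRect(c),cv2.boxPoints(cv2.minAreaRect(c))
print('handle px median hsv',hsv[193:207,462:467].reshape(-1,3).mean(0), 'board',hsv[205:215,180:220].reshape(-1,3).mean(0))
b,p=box(cv2.inRange(hsv,(8,70,90),(22,200,230)),140,255,170,255);print(b);q=plane(ci,p,.016);print(q,q.mean(0))
b,p=box(cv2.inRange(hsv,(0,100,20),(14,255,140)),452,474,180,225);print(b);q=plane(ci,p,.089);print(q,q.mean(0))
for n,px,z in(('small centre',[(294,200)],.08),('loop ends',[(284,195),(303,206)],.115),('large',[(350,203)],.085),('largeloop',[(340,211),(360,197)],.12),('blue',[(421,204)],.05),('foot',[(460,215)],.01)):
    print(n,plane(ci,px,z))
c=np.hstack([cv2.resize(im[150:250,160:400][:,90:],None,fx=4,fy=4,interpolation=2)[:, :520],np.zeros((400,4,3),np.uint8),cv2.resize(im[165:235,435:495],None,fx=4.5,fy=4.5)[:400].copy().__class__((400,270,3),np.uint8)*0])
E
python3 -c "
import cv2,numpy as np
im=cv2.imread('pics/top0.png');a=cv2.resize(im[160:250,260:390],None,fx=4,fy=4,interpolation=2);b=cv2.resize(im[170:230,440:500],None,fx=4,fy=4,interpolation=2)
b=cv2.copyMakeBorder(b,0,a.shape[0]-b.shape[0],0,0,0);cv2.imwrite('pics/crop.png',np.hstack([a,b]))"
```

```text
handle px median hsv [ 11.829 115.443  84.914] board [ 15.04  123.153 185.225]
((196.99996948242188, 211.99996948242188), (113.99998474121094, 83.99998474121094), 0.0)
[[0.345 0.593 0.016]
 [0.618 0.593 0.016]
 [0.605 0.219 0.016]
 [0.336 0.224 0.016]] [0.476 0.407 0.016]
((465.6945495605469, 197.65359497070312), (25.52981185913086, 6.134165287017822), 83.2901611328125)
[[ 0.527 -0.414  0.089]
 [ 0.528 -0.432  0.089]
 [ 0.452 -0.436  0.089]
 [ 0.451 -0.418  0.089]] [ 0.49  -0.425  0.089]
small centre [[0.499 0.087 0.08 ]]
loop ends [[0.512 0.113 0.115]
 [0.478 0.058 0.115]]
large [[ 0.484 -0.081  0.085]]
largeloop [[ 0.46  -0.049  0.12 ]
 [ 0.499 -0.108  0.12 ]]
blue [[ 0.477 -0.302  0.05 ]]
foot [[ 0.44  -0.434  0.01 ]]
```

View pics/crop.png

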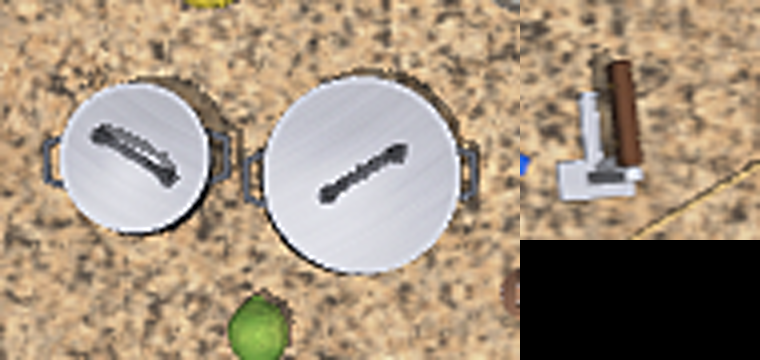

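The crop shows the small lid's circle centred at crop (135,158), radius 75. Its loop feet are at (100,134) and (172,178), so lid x points at about -31° yaw. The lifter handle runs nearly along world x. I'll move above the lifter for a closer look.

```bash
python3 - <<'E'
from h import *
np.set_printoptions(precision=3,suppress=True)
ci=r.camera_info('top')
f=lambda x,y:(260+x/4,160+y/4)
print('lid c',plane(ci,[f(135,158)],.066))
q=plane(ci,[f(100,134),f(172,178)],.082);d=q[0]-q[1];print('feet',q,q.mean(0),np.linalg.norm(d),np.degrees(np.arctan2(-d[0],d[1])))
q=plane(ci,[(153,177),(245,183),(241,244),(149,237)],.016);print('board',q,q.mean(0),np.linalg.norm(q[0]-q[1]),np.linalg.norm(q[1]-q[2]))
a,b=rel([.45,-.425,.24],R.from_euler('z',np.radians(3))*R.from_euler('x',np.pi));print(a/10,b/10)
E
```

```text
lid c [[0.502 0.089 0.066]]
feet [[0.52  0.114 0.082]
 [0.485 0.06  0.082]] [0.502 0.087 0.082] 0.0640195917323058 -33.16845570874318
board [[0.593 0.55  0.016]
 [0.564 0.249 0.016]
 [0.369 0.265 0.016]
 [0.399 0.563 0.016]] [0.481 0.407 0.016] 0.3028992867509578 0.19578194978639207
[ 0.171 -0.057 -0.037] [-0.     0.     0.011]
```

Emit:
play_rows:
  motion:
    - [[0.17,-0.055,-0.037],[0,0,0],-1]
    - [[0.17,-0.055,-0.037],[0,0,0],-1]
    - [[0.17,-0.055,-0.037],[0,0,0],-1]
    - [[0.17,-0.055,-0.037],[0,0,0],-1]
    - [[0.17,-0.055,-0.037],[0,0,0],-1]
    - [[0.17,-0.055,-0.037],[0,0,0],-1]
    - [[0.17,-0.055,-0.037],[0,0,0],-1]
    - [[0.17,-0.055,-0.037],[0,0,0],-1]
    - [[0.17,-0.055,-0.037],[0,0,0],-1]
    - [[0.17,-0.055,-0.037],[0,0,0],-1]
    - [[0,0,0],[0,0,0.053],-1]
    - [[0,0,0],[0,0,0.053],-1]

```text
time_s: 1.6
eef_pos: [0.4508, -0.4283, 0.2404]
orientation: [-3.14, -0.079, 0.001]
contact_force: [0.1, 0.1, -0.1]
grip_width: 0.0942
grip_force: 0.0
```

```bash
python3 - <<'E'
from h import *
import pickle
s=r.get_state();ci=r.camera_info('wrist');im=r.capture('wrist');pickle.dump(ci,open('w1.pkl','wb'))
cv2.imwrite('pics/w1.png',im[:,:,::-1]);print(s['time_s'],s['eef_pos'],s['orientation'],s['contact_force']);print(ci)
E
```

```text
1.6 [ 0.45078942 -0.42833079  0.24044399] [-3.13988647e+00 -7.88712121e-02  9.43109366e-04] [ 0.08681149  0.05107314 -0.08295106]
{'fx': 291.29522613810127, 'fy': 291.29522613810127, 'cx': 313.51911190763605, 'cy': 197.35956706618956, 'k1': -0.034636477551722694, 'rvec': array([-2.13192477,  2.02631425,  0.2661219 ]), 'tvec': array([-0.45103427,  0.37291258,  0.55545554])}
```

View pics/w1.png

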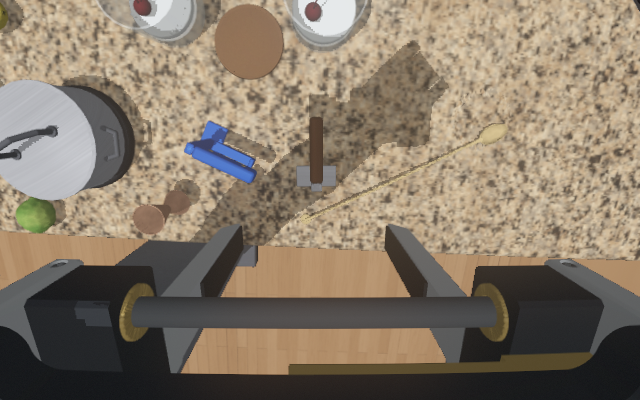

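The wrist view shows the lifter's handle from (317,117) to (316,184), with the foot below it at (316,178). The blue decoy is off to the left.

```bash
python3 - <<'E'
from h import *
import pickle
np.set_printoptions(precision=4,suppress=True)
ci=pickle.load(open('w1.pkl','rb'));im=cv2.imread('pics/w1.png')
hsv=cv2.cvtColor(im,cv2.COLOR_BGR2HSV);print(hsv[150,312:322].mean(0))
m=cv2.inRange(hsv,(0,90,15),(20,255,110));k=np.zeros_like(m);k[112:188,306:328]=m[112:188,306:328]
c=max(cv2.findContours(k,0,2)[0],key=cv2.contourArea);b=cv2.minAreaRect(c);print(b)
q=plane(ci,cv2.boxPoints(b),.086);print(q,q.mean(0))
# yaw from ridge line
ys,xs=np.nonzero(k);l=cv2.fitLine(np.c_[xs,ys].astype(np.float32),cv2.DIST_HUBER,0,.01,.01).ravel()
q=plane(ci,[l[2:]-l[:2]*25,l[2:]+l[:2]*25],.089);d=q[0]-q[1];print('yaw',np.degrees(np.arctan2(d[1],d[0])))
f=cv2.inRange(hsv,(0,0,90),(180,60,170));
q=plane(ci,[(297,187),(336,187)],.005);print('foot',q)
E
```

```text
[ 12.  105.4  82.2]
((315.9999694824219, 149.5), (11.999998092651367, 64.99998474121094), 0.0)
[[ 0.4508 -0.4244  0.086 ]
 [ 0.5287 -0.4207  0.086 ]
 [ 0.5294 -0.4348  0.086 ]
 [ 0.4515 -0.4393  0.086 ]] [ 0.4901 -0.4298  0.086 ]
yaw -177.01606674678163
foot [[ 0.4248 -0.4047  0.005 ]
 [ 0.4279 -0.4644  0.005 ]]
```

Emit:
play_rows:
  motion:
    - [[0.087,0.007,0.05],[0,0,0],-0.3]
    - [[0.087,0.007,0.05],[0,0,0],-0.3]
    - [[0.087,0.007,0.1],[0,0,0],-0.3]
    - [[0,0,0.2],[0,0,0],-0.3]
    - [[0,0,0.2],[0,0,0],-0.3]
    - [[0,0,0.2],[0,0,0],-0.3]
    - [[0,0,0.2],[0,0,0],-0.3]
    - [[0,0,0.156],[0,0,0],-0.3]
    - [[0,0,0],[0,0,0],-0.3]
  newtons: 40

```text
time_s: 2.78
eef_pos: [0.4889, -0.4283, 0.0645]
orientation: [-3.137, -0.087, 0.006]
contact_force: [-0.1, 0.2, 0.6]
grip_width: 0.0611
grip_force: 0.0
```

Emit:
play_rows:
  motion:
    - [[0,0,-0.013],[0,0,0],1]
    - [[0,0,0],[0,0,0],1]
    - [[0,0,0],[0,0,0],1]
    - [[0,0,0],[0,0,0],1]
    - [[0,0,0],[0,0,0],1]
  newtons: 40

```text
time_s: 3.4
eef_pos: [0.49, -0.43, 0.0696]
orientation: [3.14, 0.086, 0.0]
contact_force: [-0.1, 0.3, 0.6]
grip_width: 0.0145
grip_force: 0.0
```

Emit:
play_rows:
  motion:
    - [[0,0,0],[0,0,0],1]
    - [[0,0,0],[0,0,0],1]
  newtons: 40

```text
time_s: 3.65
eef_pos: [0.4899, -0.4299, 0.0694]
orientation: [-3.14, -0.086, 0.0]
contact_force: [-0.1, 0.2, -0.1]
grip_width: 0.0002
grip_force: 0.0
```

```bash
python3 - <<'E'
from h import *
s=r.get_state();im=r.capture('wrist');cv2.imwrite('pics/w2.png',im[:,:,::-1]);print(s['grip_width'],s['grip_force'])
E
```

```text
0.0001677584984184568 0.0
```

View pics/w2.png

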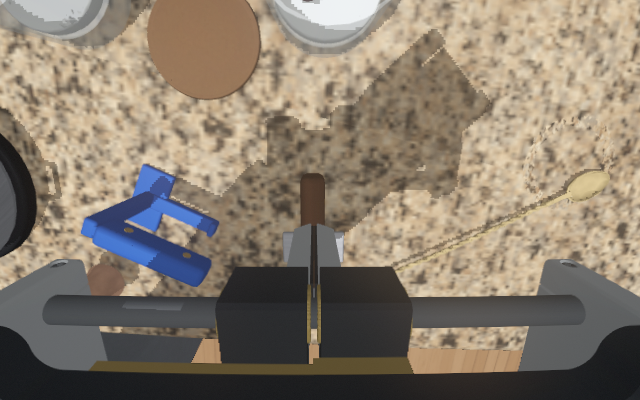

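The fingers have shut completely on nothing. The handle's far end is visible at (313,175), beyond the fingertips at about (313,228). I'll project the known points into this view to find out why.

```bash
python3 - <<'E'
from h import *
np.set_printoptions(precision=4,suppress=True)
ci=r.camera_info('wrist')
K=np.array([[ci['fx'],0,ci['cx']],[0,ci['fy'],ci['cy']],[0,0,1]])
s=r.get_state();T=R.from_rotvec(s['orientation'])
P=[s['eef_pos']+T.apply([0,0,a]) for a in(.008,0,-.011)]+[[.53,-.428,.089],[.53,-.428,.067],[.45,-.432,.089],[.426,-.4345,.0]]
print(cv2.projectPoints(np.array(P),ci['rvec'],ci['tvec'],K,np.array([ci['k1'],0,0,0.]))[0][:,0])
print(plane(ci,[(313,174)],.089),plane(ci,[(300,180),(325,180)],.089),plane(ci,[(284,233),(343,233)],.02),-R.from_rotvec(ci['rvec']).as_matrix().T@ci['tvec'])
E
```

```text
[[312.8547 222.2722]
 [312.8326 225.9964]
 [312.7996 231.5811]
 [313.1416 176.9862]
 [313.1752 171.0486]
 [312.5761 289.3479]
 [314.0029 261.2048]]
[[ 0.5319 -0.4278  0.089 ]] [[ 0.5276 -0.4198  0.089 ]
 [ 0.5285 -0.4356  0.089 ]] [[ 0.4632 -0.4049  0.02  ]
 [ 0.4662 -0.4588  0.02  ]] [ 0.5647 -0.4263  0.2694]
```

```bash
python3 - <<'E'
from h import *
im=r.capture('scene')[:,:,::-1];im0=cv2.imread('pics/scene0.png')
c=np.hstack([cv2.resize(i[80:190,370:470],None,fx=4,fy=4,interpolation=2) for i in(im0,im)]);cv2.imwrite('pics/s2.png',c)
s=r.get_state();print(s['time_s'],s['grip_width'],s['eef_pos'])
E
```

```text
3.75 0.0003894245189539979 [ 0.48995267 -0.42993422  0.0693919 ]
```

View pics/s2.png

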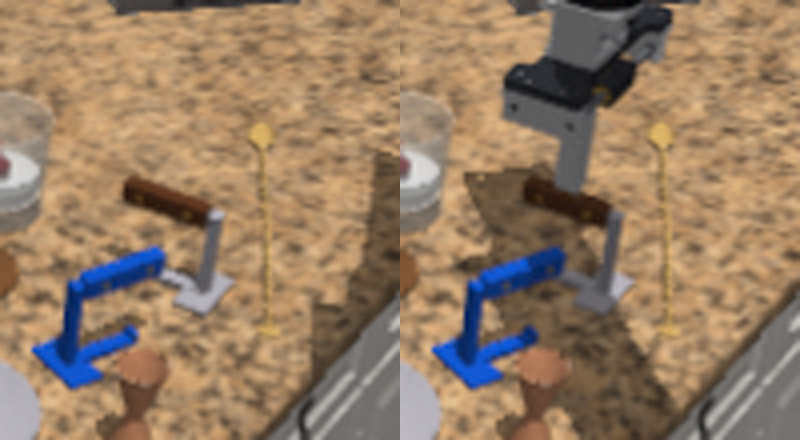

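The fingertips end at the handle's top edge (crop (570,190)) with the handle's near face uncovered, so they look as if they are above the handle. I'll triangulate to check.

```bash
python3 - <<'E'
from h import *
np.set_printoptions(precision=4,suppress=True)
ci=r.camera_info('scene')
K=np.array([[ci['fx'],0,ci['cx']],[0,ci['fy'],ci['cy']],[0,0,1]])
pr=lambda P:cv2.projectPoints(np.array(P,float),ci['rvec'],ci['tvec'],K,np.array([ci['k1'],0,0,0.]))[0][:,0]
g=lambda P:(pr(P)-[370,80])*4
print('tip,tcp,+30mm',g([[.49,-.43,.061],[.49,-.43,.069],[.49,-.43,.09]]))
print('handle far/near top',g([[.53,-.428,.089],[.45,-.432,.089],[.53,-.42,.067],[.45,-.424,.067],[.426,-.404,.0],[.458,-.404,0]]))
E
```

```text
tip,tcp,+30mm [[160.6358 215.5147]
 [161.8452 207.7249]
 [165.0572 187.028 ]]
handle far/near top [[122.9273 172.97  ]
 [207.7375 203.3947]
 [115.2518 198.6222]
 [199.3723 229.3847]
 [201.5593 314.5854]
 [168.8809 300.733 ]]
```

The wrist view of the open jaws (inner tips 145 px apart for 94 mm) puts the tips about 0.19 m from the camera. That is z ≈ 0.09, roughly 25–30 mm higher than the stated TCP implies, and the scene view agrees. I'll open, go down 29 mm while watching the force, and close again. Tongue clearance is safe either way.

Emit:
play_rows:
  motion:
    - [[0,0,0],[0,0,0],-0.3]
    - [[0,0,0],[0,0,0],-0.3]
    - [[0,0,0],[0,0,0],-0.3]
    - [[0,0,0],[0,0,0],-0.3]
    - [[0,0,0.06],[0,0,0],-0.3]
    - [[0,0,0.07],[0,0,0],-0.3]
    - [[0,0,0.06],[0,0,0],-0.3]
    - [[0,0,0],[0,0,0],-0.3]
  newtons: 40

```text
time_s: 4.75
eef_pos: [0.4892, -0.4293, 0.0396]
orientation: [-3.139, -0.086, 0.003]
contact_force: [0.0, -0.1, -0.1]
grip_width: 0.0609
grip_force: 0.0
```

Emit:
play_rows:
  motion:
    - [[0,0,0],[0,0,0],1]
    - [[0,0,0],[0,0,0],1]
    - [[0,0,0],[0,0,0],1]
    - [[0,0,0],[0,0,0],1]
    - [[0,0,0],[0,0,0],1]
    - [[0,0,0],[0,0,0],1]
  newtons: 40

```text
time_s: 5.5
eef_pos: [0.49, -0.4299, 0.041]
orientation: [3.14, 0.086, 0.0]
contact_force: [0.4, 0.6, 0.4]
grip_width: 0.0159
grip_force: 40.0
```

```bash
python3 - <<'E'
from h import *
w=r.capture('wrist')[:,:,::-1];im=r.capture('scene')[:,:,::-1]
c=cv2.resize(im[80:190,370:470],None,fx=3.6,fy=3.6,interpolation=2)
w=cv2.resize(w[140:300,220:410],None,fx=2.2,fy=2.2);w=cv2.copyMakeBorder(w,0,c.shape[0]-w.shape[0],0,0,0)
cv2.imwrite('pics/s3.png',np.hstack([c,w]))
E
```

```text
(no output)
```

View pics/s3.png

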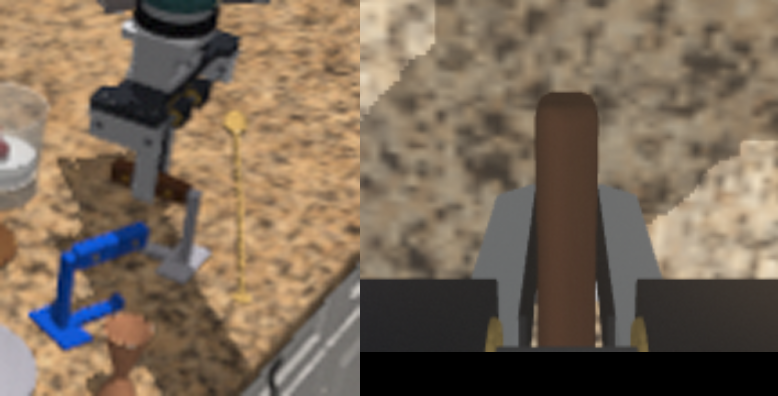

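The handle is gripped (15.9 mm, 40 N) at reported z 0.041, so lifter z = eef z − 0.041. I'll lift it and carry it high over to the small pot.

Emit:
play_rows:
  motion:
    - [[0,0,-0.07],[0,0,0],1]
    - [[0,0,-0.2],[0,0,0],1]
    - [[0,0,-0.2],[0,0,0],1]
    - [[0,0,-0.2],[0,0,0],1]
    - [[0,0,-0.2],[0,0,0],1]
    - [[0,0,-0.2],[0,0,0],1]
    - [[0,0,-0.2],[0,0,0],1]
    - [[0,0,0],[0,0,0],1]
  newtons: 40

```text
time_s: 6.6
eef_pos: [0.4911, -0.4311, 0.2341]
orientation: [3.137, 0.086, 0.006]
contact_force: [0.8, -0.7, -2.1]
grip_width: 0.0156
grip_force: 40.0
```

Emit:
play_rows:
  motion:
    - [[-0.007,-0.15,0],[0,0,0],1]
    - [[-0.007,-0.3,0],[0,0,0],1]
    - [[-0.007,-0.35,0],[0,0,0],1]
    - [[-0.007,-0.35,0],[0,0,0],1]
    - [[-0.007,-0.35,0],[0,0,0],1]
    - [[-0.007,-0.35,0],[0,0,0],1]
    - [[-0.007,-0.35,0],[0,0,0],1]
    - [[-0.007,-0.35,0],[0,0,0],1]
    - [[-0.007,-0.35,0],[0,0,0],1]
    - [[-0.007,-0.35,0],[0,0,0],1]
    - [[-0.007,-0.3,0],[0,0,0],1]
    - [[-0.007,-0.11,0],[0,0,0],1]

```text
time_s: 8.1
eef_pos: [0.4457, 0.1206, 0.2303]
orientation: [-3.14, -0.094, 0.003]
contact_force: [0.3, -0.2, -1.5]
grip_width: 0.0154
grip_force: 40.0
```

Emit:
play_rows:
  motion:
    - [[0,0,0],[0,0,0.04],1]
    - [[0,0,0],[0,0,0.04],1]
    - [[0,0,0],[0,0,0.04],1]
    - [[0,0,0],[0,0,0.04],1]
    - [[0,0,0],[0,0,0.035],1]
    - [[0,0,0],[0,0,0],1]

```text
time_s: 8.85
eef_pos: [0.4463, 0.1173, 0.2304]
orientation: [3.019, -0.863, -0.003]
contact_force: [0.1, 0.4, -0.9]
grip_width: 0.0157
grip_force: 40.0
```

```bash
python3 - <<'E'
from h import *
import pickle
s=r.get_state();ci=r.camera_info('wrist');im=r.capture('wrist');pickle.dump(ci,open('w4.pkl','wb'))
cv2.imwrite('pics/w4.png',im[:,:,::-1]);print(s['time_s'],s['eef_pos'],s['orientation'],s['grip_width'],s['q'])
E
```

```text
8.85 [0.44634917 0.11727022 0.23040648] [ 3.01935541e+00 -8.62563891e-01 -2.55602275e-03] 0.015723171755101694 [-0.42126777  0.30513494  0.13505431  1.9611586  -0.0520383   0.8807277
 -2.3864789 ]
```

View pics/w4.png

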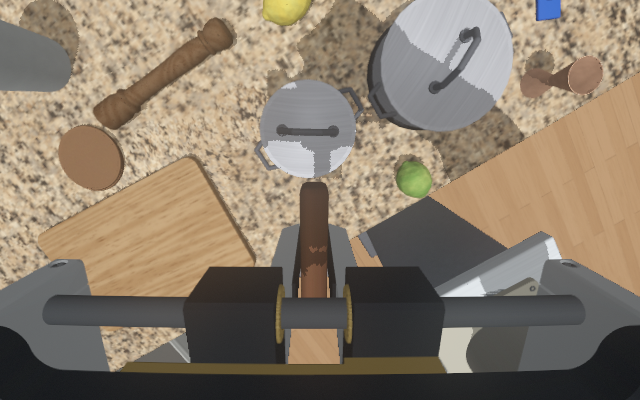

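The wrist view shows the small lid's circle centred at about (308,129) with loop feet at (281,130) and (333,131), nearly square to the handle.

```bash
python3 - <<'E'
from h import *
import pickle
np.set_printoptions(precision=4,suppress=True)
ci=pickle.load(open('w4.pkl','rb'))
q=plane(ci,[(281,130),(333,131)],.082);d=q[0]-q[1];y=np.arctan2(-d[0],d[1]);print('feet',q.mean(0),np.linalg.norm(d),np.degrees(y))
e=plane(ci,[(308,81),(308,177),(260,129),(356,129)],.066);print('circle',e.mean(0),np.linalg.norm(e[0]-e[1]),np.linalg.norm(e[2]-e[3]))
hm=plane(ci,[(302,190),(327,190)],.27);print('handle front',hm.mean(0))
s=r.get_state();T=R.from_rotvec(s['orientation'])
for c in(q.mean(0),e.mean(0),[.502,.088,.07]):print('lid in tool',T.inv().apply(c-s['eef_pos']))
print('yaw tool',np.degrees(2*np.arctan2(s['orientation'][1],s['orientation'][0])))
E
```

```text
feet [0.5036 0.0899 0.082 ] 0.06075872990900608 -32.961684136253716
circle [0.5033 0.089  0.066 ] 0.11479785475338816 0.11724441380915551
handle front [0.4772 0.0971 0.27  ]
lid in tool [ 0.0631 -0.007   0.1485]
lid in tool [ 0.0633 -0.0061  0.1645]
lid in tool [ 0.0628 -0.0046  0.1605]
yaw tool -31.833141444878432
```

Both views agree on the lid at (0.503, 0.089), yaw −33°. I'll correct sideways, lower to mid-opening height (lifter z 0.090), then insert.

Emit:
play_rows:
  motion:
    - [[0,-0.04,0.06],[0,0,0.006],1]
    - [[0,0,0.15],[0,0,0],1]
    - [[0,0,0.15],[0,0,0],1]
    - [[0,0,0.15],[0,0,0],1]
    - [[0,0,0.1],[0,0,0],1]
    - [[0,0,0.05],[0,0,0],1]
    - [[0,0,0],[0,0,0],1]

```text
time_s: 9.78
eef_pos: [0.4503, 0.1227, 0.1319]
orientation: [3.011, -0.893, -0.001]
contact_force: [0.4, 0.6, -3.1]
grip_width: 0.0155
grip_force: 40.0
```

```bash
python3 - <<'E'
from h import *
np.set_printoptions(precision=4,suppress=True)
s=r.get_state();T=R.from_rotvec(s['orientation']);print(s['time_s'],s['eef_pos'],T.inv().apply(np.array([.5035,.0895,.07])-s['eef_pos']),np.degrees(2*np.arctan2(s['orientation'][1],s['orientation'][0])))
im=r.capture('scene')[:,:,::-1];w=r.capture('wrist')[:,:,::-1]
c=cv2.resize(im[150:260,260:370],None,fx=3.6,fy=3.6,interpolation=2)
w=cv2.resize(w[60:240,220:410],None,fx=2.2,fy=2.2);
cv2.imwrite('pics/s5.png',np.hstack([c,w]))
E
```

```text
9.775 [0.4503 0.1227 0.1319] [ 0.0628 -0.0013  0.0618] -33.02821463071505
```

View pics/s5.png

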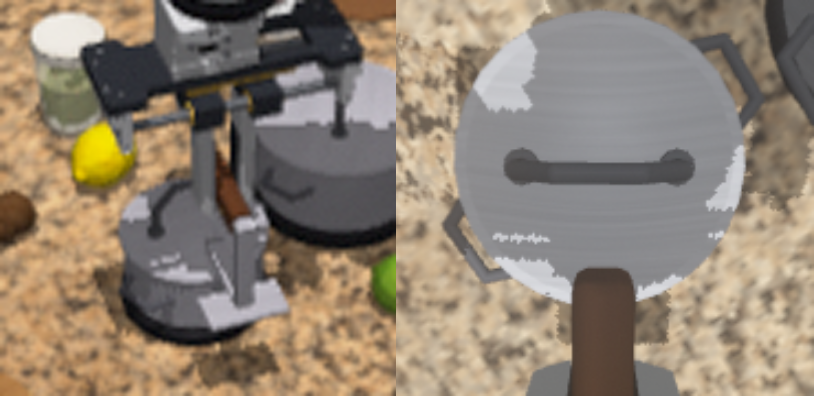

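The loop is square to the handle and centred (598 against 603 in the right crop), and the lifter hangs level. Inserting.

Emit:
play_rows:
  motion:
    - [[0.04,-0.003,0],[0,0,0],1]
    - [[0.07,-0.003,0],[0,0,0],1]
    - [[0.07,-0.003,0],[0,0,0],1]
    - [[0.07,0,0],[0,0,0],1]
    - [[0.07,0,0],[0,0,0],1]
    - [[0.06,0,0],[0,0,0],1]
    - [[0.04,0,0],[0,0,0],1]
    - [[0,0,0],[0,0,0],1]
    - [[0,0,0],[0,0,0],1]

```text
time_s: 11.0
eef_pos: [0.5037, 0.0896, 0.1324]
orientation: [3.012, -0.893, -0.001]
contact_force: [-0.4, -0.2, -0.8]
grip_width: 0.0157
grip_force: 40.0
```

Emit:
play_rows:
  motion:
    - [[0,0,-0.03],[0,0,0],1]
    - [[0,0,-0.04],[0,0,0],1]
    - [[0,0,-0.03],[0,0,0],1]
    - [[0,0,-0.02],[0,0,0],1]
    - [[0,0,-0.03],[0,0,0],1]
    - [[0,0,-0.05],[0,0,0],1]
    - [[0,0,-0.06],[0,0,0],1]
    - [[0,0,-0.06],[0,0,0],1]
    - [[0,0,-0.06],[0,0,0],1]
    - [[0,0,-0.06],[0,0,0],1]
    - [[0,0,-0.03],[0,0,0],1]
    - [[0,0,0],[0,0,0],1]

```text
time_s: 12.5
eef_pos: [0.5042, 0.0894, 0.2032]
orientation: [-3.012, 0.893, -0.001]
contact_force: [-0.5, 0.7, -2.9]
grip_width: 0.0159
grip_force: 40.0
```

Emit:
play_rows:
  motion:
    - [[0,0,0],[0,0,0],1]
    - [[0,0,0],[0,0,0],1]
    - [[0,0,0],[0,0,0],1]

```text
time_s: 12.88
eef_pos: [0.5039, 0.0894, 0.2027]
orientation: [3.012, -0.893, -0.001]
contact_force: [-0.0, 0.2, -3.9]
grip_width: 0.0156
grip_force: 40.0
```

```bash
python3 - <<'E'
from h import *
np.set_printoptions(precision=4,suppress=True)
s=r.get_state();T=R.from_rotvec(s['orientation']);print(T.inv().apply(np.array([.481,.407,.15])-s['eef_pos'])/.15)
im=r.capture('scene')[:,:,::-1]
cv2.imwrite('pics/s6.png',cv2.resize(im[120:260,230:400],None,fx=3.5,fy=3.5,interpolation=2))
E
```

```text
[-1.2827 -1.6917  0.3514]
```

View pics/s6.png

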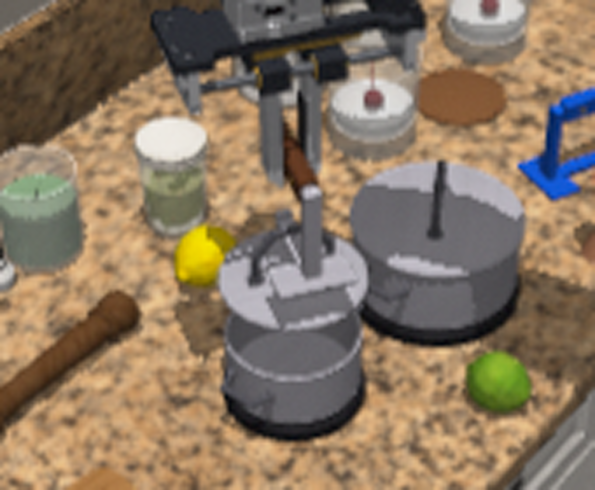

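The lid hangs level from the tongue, clear above its pot. I'll carry it gently to the board centre at (0.481, 0.407).

Emit:
play_rows:
  motion:
    - [[-0.01,-0.013,0],[0,0,0],1]
    - [[-0.02,-0.027,0],[0,0,0],1]
    - [[-0.031,-0.04,0],[0,0,0],1]
    - [[-0.041,-0.054,0],[0,0,0],1]
    - [[-0.051,-0.067,0],[0,0,0],1]
    - [[-0.061,-0.081,0],[0,0,0],1]
    - [[-0.071,-0.094,0],[0,0,0],1]
    - [[-0.071,-0.094,0],[0,0,0],1]
    - [[-0.071,-0.094,0],[0,0,0],1]
    - [[-0.071,-0.094,0],[0,0,0],1]
    - [[-0.071,-0.094,0],[0,0,0],1]
    - [[-0.071,-0.094,0],[0,0,0],1]

```text
time_s: 14.42
eef_pos: [0.4927, 0.2493, 0.2029]
orientation: [3.012, -0.893, 0.0]
contact_force: [0.8, 0.4, -4.0]
grip_width: 0.0158
grip_force: 40.0
```

Emit:
play_rows:
  motion:
    - [[-0.071,-0.094,0],[0,0,0],1]
    - [[-0.071,-0.094,0],[0,0,0],1]
    - [[-0.071,-0.094,0],[0,0,0],1]
    - [[-0.071,-0.094,0],[0,0,0],1]
    - [[-0.071,-0.094,0],[0,0,0],1]
    - [[-0.071,-0.094,0],[0,0,0],1]
    - [[-0.061,-0.081,0],[0,0,0],1]
    - [[-0.051,-0.067,0],[0,0,0],1]
    - [[-0.041,-0.054,0],[0,0,0],1]
    - [[-0.031,-0.04,0],[0,0,0],1]
    - [[-0.02,-0.027,0],[0,0,0],1]
    - [[-0.01,-0.013,0],[0,0,0],1]

```text
time_s: 15.92
eef_pos: [0.4815, 0.4069, 0.2029]
orientation: [3.012, -0.894, 0.0]
contact_force: [-0.4, -0.5, -4.4]
grip_width: 0.0155
grip_force: 40.0
```

Emit:
play_rows:
  motion:
    - [[0,0,0],[0,0,0],1]
    - [[0,0,0],[0,0,0],1]
    - [[0,0,0],[0,0,0],1]
    - [[0,0,0],[0,0,0],1]

```text
time_s: 16.42
eef_pos: [0.4816, 0.4067, 0.203]
orientation: [-3.012, 0.894, -0.0]
contact_force: [0.2, 0.5, -4.3]
grip_width: 0.0159
grip_force: 40.0
```

```bash
python3 - <<'E'
from h import *
np.set_printoptions(precision=4,suppress=True)
ci=r.camera_info('top');im=r.capture('top')[:,:,::-1].copy();cv2.imwrite('pics/t7.png',im)
hsv=cv2.cvtColor(im,cv2.COLOR_BGR2HSV)
# steel/grey pixels in board region
roi=(slice(165,255),slice(140,255));m=cv2.inRange(hsv[roi],(0,0,60),(180,50,255))
ys,xs=np.nonzero(m);print(len(xs),xs.min()+140,xs.max()+140,ys.min()+165,ys.max()+165)
s=r.get_state();print(s['eef_pos'],s['orientation'])
E
```

```text
1287 140 253 168 235
[0.4815 0.4067 0.203 ] [ 3.0118 -0.8935  0.0001]
```

Emit:
play_rows:
  motion:
    - [[0,0,0.03],[0,0,0],1]
    - [[0,0,0.06],[0,0,0],1]
    - [[0,0,0.09],[0,0,0],1]
    - [[0,0,0.1],[0,0,0],1]
    - [[0,0,0.1],[0,0,0],1]
    - [[0,0,0.09],[0,0,0],1]
    - [[0,0,0.06],[0,0,0],1]
    - [[0,0,0.04],[0,0,0],1]
    - [[0,0,0.03],[0,0,0],1]
    - [[0,0,0.02],[0,0,0],1]
    - [[0,0,0.02],[0,0,0],1]
    - [[0,0,0.02],[0,0,0],1]

```text
time_s: 17.98
eef_pos: [0.4816, 0.407, 0.104]
orientation: [-3.011, 0.893, -0.0]
contact_force: [-1.1, -0.1, -4.7]
grip_width: 0.0157
grip_force: 40.0
```

Emit:
play_rows:
  motion:
    - [[0,0,0.02],[0,0,0],1]
    - [[0,0,0.02],[0,0,0],1]
    - [[0,0,0.02],[0,0,0],1]
    - [[0,0,0.02],[0,0,0],1]
    - [[0,0,0.02],[0,0,0],1]
    - [[0,0,0.02],[0,0,0],1]
    - [[0,0,0],[0,0,0],1]
    - [[0,0,0],[0,0,0],1]

```text
time_s: 18.98
eef_pos: [0.4816, 0.4069, 0.086]
orientation: [-3.012, 0.893, -0.0]
contact_force: [0.7, -0.4, -1.9]
grip_width: 0.016
grip_force: 40.0
```

The lid's weight is off the lifter (z-force −4.4 → −1.9 N), so it is resting on the board. I'll slide out along lifter −x.

Emit:
play_rows:
  motion:
    - [[0,0,0.015],[0,0,0],1]
    - [[-0.03,0,0],[0,0,0],1]
    - [[-0.05,0,0],[0,0,0],1]
    - [[-0.06,0,0],[0,0,0],1]
    - [[-0.06,0,0],[0,0,0],1]
    - [[-0.06,0,0],[0,0,0],1]
    - [[-0.06,0,0],[0,0,0],1]
    - [[-0.06,0,0],[0,0,0],1]
    - [[-0.06,0,0],[0,0,0],1]
    - [[-0.06,0,0],[0,0,0],1]
    - [[-0.06,0,0],[0,0,0],1]
    - [[-0.06,0,0],[0,0,0],1]

```text
time_s: 20.48
eef_pos: [0.403, 0.4579, 0.0837]
orientation: [-3.012, 0.893, -0.0]
contact_force: [0.4, -0.5, -1.1]
grip_width: 0.0153
grip_force: 40.0
```

```bash
python3 - <<'E'
from h import *
np.set_printoptions(precision=4,suppress=True)
s=r.get_state();print(s['eef_pos'],s['contact_force'])
ci=r.camera_info('wrist');im=r.capture('wrist')[:,:,::-1].copy();cv2.imwrite('pics/w8.png',im)
hsv=cv2.cvtColor(im,cv2.COLOR_BGR2HSV)
o=r.camera_info('wrist');K=np.array([[o['fx'],0,o['cx']],[0,o['fy'],o['cy']],[0,0,1]])
p=cv2.projectPoints(np.array([[.4815,.407,.02]]),o['rvec'],o['tvec'],K,np.array([o['k1'],0,0,0.]))[0][0,0];print('exp',p)
m=cv2.inRange(hsv,(0,0,50),(180,60,255));m[250:]=0
m=cv2.morphologyEx(m,cv2.MORPH_OPEN,np.ones((7,7)))
for c in cv2.findContours(m,0,2)[0]:
    if cv2.contourArea(c)>1500:
        cc,rad=cv2.minEnclosingCircle(c);print(cc,rad,cv2.contourArea(c),plane(o,[cc],.02))
E
```

```text
[0.403  0.4579 0.0837] [ 0.3638 -0.4607 -1.1271]
exp [313.3161  95.4414]
(547.9619750976562, 189.5) 108.75749969482422 16683.0 [[0.2905 0.2645 0.02  ]]
(313.5, 94.5857162475586) 71.51528930664062 15174.0 [[0.482  0.4065 0.02  ]]
```

The lid sits at (0.482, 0.4065), on the board's centre. Now I'll raise the lifter and return it to its start spot.

Emit:
play_rows:
  motion:
    - [[0,0,-0.08],[0,0,0],1]
    - [[0,0,-0.2],[0,0,0],1]
    - [[0,0,-0.2],[0,0,0],1]
    - [[0,0,-0.2],[0,0,0],1]
    - [[0,0,-0.2],[0,0,0],1]
    - [[0,0,-0.12],[0,0,0],1]
    - [[0,0,0],[0,0,0],1]

```text
time_s: 21.4
eef_pos: [0.405, 0.458, 0.2359]
orientation: [-3.008, 0.894, -0.003]
contact_force: [-0.2, 0.3, -1.4]
grip_width: 0.0158
grip_force: 40.0
```

Emit:
play_rows:
  motion:
    - [[0.056,0.07,0],[0,0,0],1]
    - [[0.113,0.141,0],[0,0,0],1]
    - [[0.169,0.211,0],[0,0,0],1]
    - [[0.169,0.211,0],[0,0,0],1]
    - [[0.169,0.211,0],[0,0,0],1]
    - [[0.169,0.211,0],[0,0,0],1]
    - [[0.169,0.211,0],[0,0,0],1]
    - [[0.169,0.211,0],[0,0,0],1]
    - [[0.169,0.211,0],[0,0,0],1]
    - [[0.169,0.211,0],[0,0,0],1]
    - [[0.169,0.211,0],[0,0,0],1]
    - [[0.169,0.211,0],[0,0,0],1]

```text
time_s: 22.9
eef_pos: [0.4461, 0.0114, 0.233]
orientation: [3.011, -0.895, -0.002]
contact_force: [0.8, 0.6, -0.6]
grip_width: 0.0156
grip_force: 40.0
```

Emit:
play_rows:
  motion:
    - [[0.169,0.211,0],[0,0,0],1]
    - [[0.169,0.211,0],[0,0,0],1]
    - [[0.169,0.211,0],[0,0,0],1]
    - [[0.169,0.211,0],[0,0,0],1]
    - [[0.169,0.211,0],[0,0,0],1]
    - [[0.169,0.211,0],[0,0,0],1]
    - [[0.169,0.211,0],[0,0,0],1]
    - [[0.169,0.211,0],[0,0,0],1]
    - [[0.169,0.211,0],[0,0,0],1]
    - [[0.169,0.211,0],[0,0,0],1]
    - [[0.113,0.141,0],[0,0,0],1]
    - [[0.056,0.07,0],[0,0,0],1]

```text
time_s: 24.4
eef_pos: [0.4892, -0.4318, 0.2324]
orientation: [-3.011, 0.898, 0.004]
contact_force: [0.1, 0.6, -2.4]
grip_width: 0.0156
grip_force: 40.0
```

Emit:
play_rows:
  motion:
    - [[0,0,0],[0,0,-0.04],1]
    - [[0,0,0],[0,0,-0.04],1]
    - [[0,0,0],[0,0,-0.04],1]
    - [[0,0,0],[0,0,-0.04],1]
    - [[0,0,0],[0,0,-0.04],1]
    - [[0,0,0],[0,0,0],1]
    - [[0,0,0],[0,0,0],1]

```text
time_s: 25.28
eef_pos: [0.4911, -0.4297, 0.2334]
orientation: [-3.14, -0.078, 0.001]
contact_force: [0.2, 0.5, -1.8]
grip_width: 0.0158
grip_force: 40.0
```

```bash
python3 - <<'E'
from h import *
np.set_printoptions(precision=3,suppress=True)
s=r.get_state();print(s['eef_pos'],*rel([.49,-.43,.046],R.from_euler('z',np.radians(3.1))*R.from_euler('x',np.pi)))
E
```

```text
[ 0.491 -0.43   0.233] [-0.007  0.002  1.25 ] [-0.     0.    -0.001]
```

Lowering to 5 mm above the worktop, then slowly down to contact.

Emit:
play_rows:
  motion:
    - [[0,0,0.1],[0,0,0],1]
    - [[0,0,0.2],[0,0,0],1]
    - [[0,0,0.2],[0,0,0],1]
    - [[0,0,0.2],[0,0,0],1]
    - [[0,0,0.2],[0,0,0],1]
    - [[0,0,0.15],[0,0,0],1]
    - [[0,0,0.12],[0,0,0],1]
    - [[0,0,0.08],[0,0,0],1]
    - [[0,0,0.01],[0,0,0],1]
    - [[0,0,0.01],[0,0,0],1]
    - [[0,0,0.007],[0,0,0],1]
    - [[0,0,0],[0,0,0],1]

```text
time_s: 26.78
eef_pos: [0.4916, -0.4304, 0.0426]
orientation: [3.14, 0.081, 0.001]
contact_force: [0.4, 0.2, -2.4]
grip_width: 0.0159
grip_force: 40.0
```

Emit:
play_rows:
  motion:
    - [[0,0,0.006],[0,0,0],1]
    - [[0,0,0.006],[0,0,0],1]
    - [[0,0,0],[0,0,0],1]
    - [[0,0,0],[0,0,0],1]

```text
time_s: 27.28
eef_pos: [0.4916, -0.4303, 0.041]
orientation: [3.14, 0.081, 0.001]
contact_force: [-0.9, 1.3, 5.3]
grip_width: 0.0158
grip_force: 40.0
```

Contact with the worktop (+5 N). I'll ease the load, release and rise.

Emit:
play_rows:
  motion:
    - [[0,0,-0.004],[0,0,0],1]
    - [[0,0,0],[0,0,0],0.5]
    - [[0,0,0],[0,0,0],0.1]
    - [[0,0,0],[0,0,0],-0.3]
    - [[0,0,0],[0,0,0],-0.3]
    - [[0,0,0],[0,0,0],-0.3]
    - [[0,0,-0.1],[0,0,0],-0.3]
    - [[0,0,-0.25],[0,0,0],-0.3]
    - [[0,0,-0.25],[0,0,0],-0.3]
    - [[0,0,-0.25],[0,0,0],-0.3]
    - [[0,0,-0.25],[0,0,0],-0.3]
    - [[0,0,-0.1],[0,0,0],-0.3]

```text
time_s: 28.78
eef_pos: [0.4923, -0.4313, 0.2244]
orientation: [3.137, 0.081, 0.006]
contact_force: [0.3, 0.6, 0.2]
grip_width: 0.0609
grip_force: 0.0
```

Emit:
play_rows:
  motion:
    - [[0,0,0],[0,0,0],-0.3]
    - [[0,0,0],[0,0,0],-0.3]
    - [[0,0,0],[0,0,0],-0.3]

```text
time_s: 29.15
eef_pos: [0.4907, -0.4295, 0.2192]
orientation: [-3.139, -0.081, 0.004]
contact_force: [0.0, -0.1, 0.4]
grip_width: 0.0615
grip_force: 0.0
```

```bash
python3 - <<'E'
from h import *
np.set_printoptions(precision=3,suppress=True)
s=r.get_state();print(s['eef_pos'],s['contact_force'],s['grip_width'])
for n,z0 in(('wrist',None),('top',None)):
    ci=r.camera_info(n);im=r.capture(n)[:,:,::-1].copy();cv2.imwrite(f'pics/end_{n}.png',im)
    hsv=cv2.cvtColor(im,cv2.COLOR_BGR2HSV)
    K=np.array([[ci['fx'],0,ci['cx']],[0,ci['fy'],ci['cy']],[0,0,1]])
    if n=='wrist':
        p=cv2.projectPoints(np.array([[.531,-.428,.089]]),ci['rvec'],ci['tvec'],K,np.array([ci['k1'],0,0,0.]))[0][0,0];print('expected handle front',p)
        x,y=p.astype(int);m=cv2.inRange(hsv,(0,90,15),(20,255,110));k=np.zeros_like(m);k[y-30:y+30,x-15:x+15]=m[y-30:y+30,x-15:x+15]
        c=max(cv2.findContours(k,0,2)[0],key=cv2.contourArea);print('seen box',cv2.boundingRect(c))
    else:
        for nm,(a,b,c,d),z in(('lid',(150,243,180,240),.02),('large',(322,378,175,232),.076)):
            m=cv2.inRange(hsv[c:d,a:b],(0,0,60),(180,60,255));m=cv2.morphologyEx(m,cv2.MORPH_OPEN,np.ones((5,5)))
            cc=max(cv2.findContours(m,0,2)[0],key=cv2.contourArea);o,rad=cv2.minEnclosingCircle(cc);print(nm,o,rad,plane(ci,[(o[0]+a,o[1]+c)],z))
E
```

```text
[ 0.491 -0.43   0.219] [ 0.031 -0.096  0.387] 0.061509026739256636
expected handle front [313.751 151.342]
seen box (308, 150, 14, 31)
lid (45.81884002685547, 30.10869598388672) 18.2388858795166 [[0.481 0.408 0.02 ]]
large (27.946247100830078, 28.15314483642578) 25.1992244720459 [[ 0.485 -0.082  0.076]]
```

The lifter stands where it started, the lid lies on the board, and the large lid has not moved.

```bash
python3 -c "
from station import r
print(r.sign_off())"
```

```text
the job is handed in; nothing more can be done
None
```

I've handed the job in, and my last camera check showed the lid at the board's centre, the lifter standing back on its start spot and the large lid unmoved; the sign-off itself returned no verdict.

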